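# Dim the test supply and hold the lamp guard half open

## Robot

A 6-joint arm with a two-finger parallel gripper is mounted at the origin on the work surface. World frame = base frame: x ahead of the robot, y to its left, z up, the work surface at z = 0. Lengths are in m, angles in degrees, forces in N, time in s.
With the tool pointing down it reaches from about 0.325 to 0.775 m from the base axis. Payload 5.5 kg.
Tool frame: the origin (TCP) lies at the centre of the arm's flange, where the gripper is bolted on; the fingertips stand 182 mm ahead of it and the grasp point (between the pads) lies 163 mm ahead of it; z points along the fingers, y is the direction in which the jaws open and shut (so a half turn about z gives the same grasp; the last joint's range is limited). The gripper opens to 88 mm and grips with 3 to 60 N. Pads are 20 mm wide; open, the fingers measure 115 mm over their backs; the gripper's body (75 mm by 178 mm) begins 61 mm behind the grasp point.
Start: joints at [60.292, 5.22, 70.514, -0, 104.267, -3.249], TCP at [0.267, 0.537, 0.405] pointing down, gripper open.
Joint ranges: [-164.24, 164.24], [-49.07, 125.15], [9.68, 141.18], [-86.29, 266.29], [3.28, 154.24], [-151.56, 151.56]. Speed limits (degrees/s): [147.25, 147.25, 172.46, 180, 180, 180].

## Interface

Orientations are given as [roll, pitch, yaw] about the fixed x, y, z axes, in that order (R = Rz(yaw) Ry(pitch) Rx(roll)).
In Python, from station import r gives the robot as it stands. The module is installed in compiled form; this text tells all that it offers. Calls block until the motion is done:
- r.reach(position, orientation): joint-space move of the TCP to a pose.
- r.servo_line(position, rotation=None, speed=0.15): straight line of the TCP; rotation=None keeps the orientation; speed is the mean speed in m/s.
- r.move_joints(angles): joint-space move.
- r.let_go() and r.grab(squeeze=None): open the fingers fully, or close them until they stop; squeeze is the grip in N (None keeps the last).
- r.wait(seconds).
- r.inverse_kinematics(position, orientation): joint angles nearest the present ones, or None.
- r.sense(): the state.
- r.snapshot(name): name is "side" or "top" or "wrist"; returns a dict with "frame" (480x640x3 uint8, red, green, blue), "fx", "fy", "cx", "cy" (pixels), "dist_coeffs" ([k1, k2, p1, p2, k3] as OpenCV has them; the pictures are not rectified), "R" (3x3) and "t" (3): a world point X has camera coordinates R X + t. Camera axes: x right, y down, z forward; pixel columns grow to the right and rows downward; lengths in m; the calibration is good to about 2 mm. A picture is of the moment at which its call begins. There is no depth.
A pose or a line that the arm cannot do raises r.IKError and nothing moves.
- r.hand_in(): hands the job in, once; it reports no verdict.
The state is a dict: "clock": time; "joints": joint angles; "joint_vel": joint speeds; "joint_torque": joint torques, N m; "tcp_pos": TCP position; "orientation": TCP orientation; "contact_force": force on the tool from outside, world axes, zero at the start; "torque": the same for the moment, N m; "opening": finger opening in m.
Only numpy, scipy, OpenCV 4.12 (cv2) and the standard library are available. Lean on these libraries where they do the work, as an engineer would, in place of code of your own. Each camera call takes 0.05 s, during which the arm holds its last target.

## Task

A headlamp is being checked in the mesh-covered test box. With the guard still shut, turn the knob on the bench supply back until its pointer stands at the long mark of the scale; then lift the mesh guard by its bar handle to 45 degrees (the long tick of the angle plate on its hinge) and keep it there so that a colleague can look at the lamp. The guard falls shut by itself, so finish while still holding it, and leave everything else on the bench where it is.

Things in the scene. Friction and masses are not known exactly. Their poses are not given: they have to be found in the camera images.
- knob (a joint): Angle of the knob on the bench supply, rad: 0 at the first tick of the scale, growing clockwise seen from above to 4.712 at the last (stops at both ends). 11 ticks 0.471 apart, short (8 mm) but for the long mark (24 mm), the fifth, at 1.885. The pointer starts well clockwise of the long mark, so turn anticlockwise. Stays where it is left; friction about 0.03 N m.
- knob_grip (a point): Where to grip the knob: on its upright axis, 34 mm above the supply's flat top, which is 60 mm above the table. A disc 64 mm across, 10 mm high, carries a bar 56 mm long, 14 mm wide, its top 47 mm above the supply; pinch it across the 14 mm. x runs along the bar to its pointer end (white line), z is up; it turns with the knob.
- long_mark (a point): Outer end of the long mark of the knob's scale, on the supply's top, 59 mm from the knob's axis. When the knob is set, the pointer points at it.
- guard (a joint): Opening angle of the mesh guard, rad: 0 shut (flat), grows as its front edge rises, 0.785 = 45 degrees; stop at 1.3. Falls shut from any angle when let go; 2 to 4 N at the handle lifts it.
- guard_handle (a point): Middle of the guard's handle: a round bar 12 mm thick, 110 mm long, running parallel to the hinge, on two legs, its centre 42 mm above the mesh frame (8 mm thick) and 35 mm behind the guard's front edge. 150 mm above the table when shut. It can turn between the fingers. Axes turn with the guard: y along the bar, z out of the guard, x towards the hinge.
- guard_hinge (a point): Middle of the guard's hinge line, on the far top rim of the test box, 100 mm above the table. Its y axis is the hinge line and, when shut, x points away from the guard, level; it turns with the guard. The handle is 205 mm from it towards -x and 50 mm along z.
- supply: Bench supply: fixed grey case 200 mm deep (x), 170 mm wide (y), 60 mm high; origin at the centre of its underside, x to its rear, z up. The knob's axis is 40 mm from the middle towards the front (-x), on its flat top.
- test_box: Lamp test box: fixed open steel box 240 x 240 x 100 mm with a headlamp in it; origin at the centre of its underside, x to its rear where the hinge is. The mesh guard, 240 x 240 mm, covers its top. On the right (-y) end of the hinge stands an angle plate, a disc of 75 mm radius centred on the hinge line, with ticks each 15 degrees, the long one at 45.
- bulb: Bystander, leave alone: small bulb standing on its metal cap, 28 mm across, 47 mm tall, on the rear of the supply's top. Origin at its underside.
- carton_small: Bystander, leave alone: small cardboard carton 60 x 90 x 50 mm behind the supply. Origin at its underside.
- screwdriver: Bystander, leave alone: screwdriver 190 mm long lying in front of the test box. Origin at its underside.
- spanner: Bystander, leave alone: spanner 140 mm long lying in front of the supply. Origin at its underside.
- bolt_jar: Bystander, leave alone: closed jar, 64 mm across, 80 mm tall, at the right side. Origin at its underside.
- carton_large: Bystander, leave alone: cardboard carton 160 x 120 x 90 mm at the left side. Origin at its underside.

How it is judged:
By the outcome, as a careful person would: the job done as asked, in the order asked, and still so for the second after the job is handed in, while the arm keeps its last pose, push and grip.
It also fails if it takes over 45 s, if anything falls off the work surface, if the arm or the gripper's body presses on something with over 40 N, if the wrist force passes 120 N, or if a joint passes its speed limit or range.

## Working session

There is one attempt and no reset: what is moved stays moved. The work goes in short steps, each a Python script; the robot and the scene stay as the last script left them, time stands still between calls to the robot, and variables do not carry over. Pictures are saved under pics/ and viewed, and the job is handed in when it is done.

```bash
mkdir -p pics; ls; python3 - <<'E'
from station import r
import cv2,pickle
s=r.sense();print(s)
d={}
for n in("side","top","wrist"):
    p=r.snapshot(n);d[n]=p;cv2.imwrite(f"pics/a_{n}.png",p["frame"][:,:,::-1]);print(n,p["fx"],p["dist_coeffs"],p["R"],p["t"])
pickle.dump(d,open("a.pkl","wb"))
E
```

```text
pics
{'clock': 0.0, 'joints': array([ 6.02937222e+01,  5.26248608e+00,  7.05805190e+01,  1.01463661e-03,
        1.04266159e+02, -3.24753674e+00]), 'joint_vel': array([-0.02020801, -0.01197609, -0.08108935,  0.01705397,  0.0049059 ,
       -0.09822423]), 'joint_torque': array([-2.35398547e-04, -4.46458590e+01, -4.06447399e+01,  6.95749302e-02,
        2.95064854e-02, -1.25399465e-04]), 'tcp_pos': array([0.26734882, 0.53720896, 0.40352646]), 'orientation': array([-1.79891067e+02, -7.16639266e-03,  1.53541501e+02]), 'contact_force': array([ 0.36726873, -0.91270418, -0.70585768]), 'torque': array([-0.01707361, -0.00209692,  0.00127106]), 'opening': 0.08767799421853245}
side 585.314165299899 [0.01434595 0.         0.         0.         0.        ] [[ 0.81386688 -0.58092117 -0.01230022]
 [-0.44639907 -0.61157101 -0.65322949]
 [ 0.37195238  0.53713266 -0.75706006]] [-0.45447238  0.31852257  1.33825641]
top 608.4929323121432 [-0.12202531  0.          0.          0.          0.        ] [[-0.02497222 -0.99968468  0.00263221]
 [-0.98527348  0.02416653 -0.16926947]
 [ 0.16915248 -0.00682048 -0.98556629]] [0.013553   0.55579335 1.60402556]
wrist 366.6093459856094 [0.02426793 0.         0.         0.         0.        ] [[ 4.44844886e-01  8.95607404e-01 -6.37277739e-04]
 [ 8.69197978e-01 -4.31555680e-01  2.41359837e-01]
 [ 2.15888636e-01 -1.07921610e-01 -9.70435481e-01]] [-0.60129641 -0.02992056  0.38745485]
```

View pics/a_side.png

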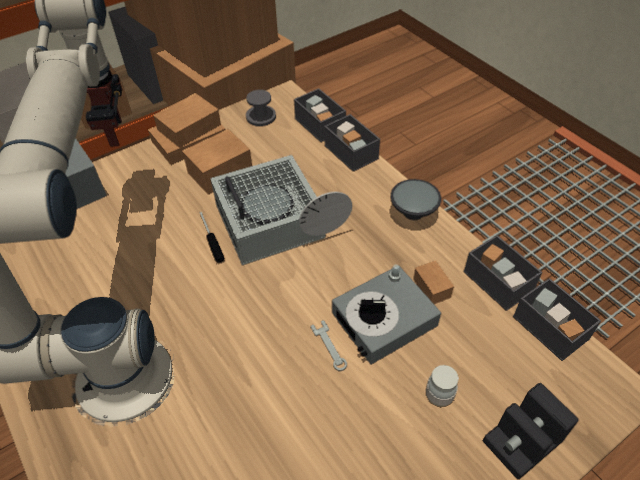

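View pics/a_top.png

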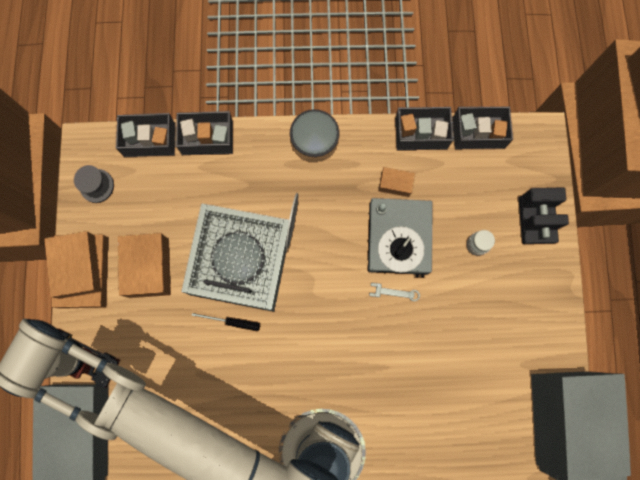

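View pics/a_wrist.png

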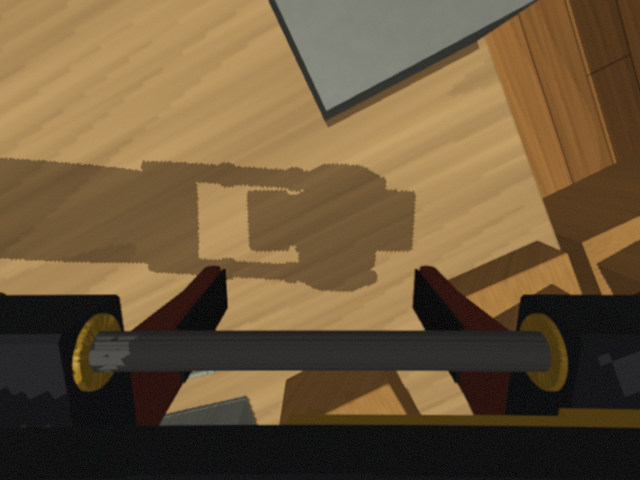

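The side view shows the box around (265,205) and the supply around (385,310). In the top view the knob dial is near (401,249), the handle bar near (228,286) and the angle plate near (293,222). The wrist view shows only the empty left side of the bench. Next I'll write helpers and zoom in.

```bash
cat > h.py <<'E'
import numpy as np, cv2
def K(p): return np.array([[p["fx"],0,p["cx"]],[0,p["fy"],p["cy"]],[0,0,1.]])
def ray(p,uv):
    q=cv2.undistortPoints(np.array([[uv]],float),K(p),np.array(p["dist_coeffs"]))[0,0]
    R=np.array(p["R"]);t=np.array(p["t"])
    return -R.T@t, R.T@np.array([q[0],q[1],1.])
def plane(p,uv,z):
    o,d=ray(p,uv); return o+d*(z-o[2])/d[2]
def proj(p,X):
    rv=cv2.Rodrigues(np.array(p["R"]))[0]
    return cv2.projectPoints(np.array(X,float).reshape(-1,3),rv,np.array(p["t"],float),K(p),np.array(p["dist_coeffs"]))[0].reshape(-1,2)
def tri(pa,ua,pb,ub):
    (o1,d1),(o2,d2)=ray(pa,ua),ray(pb,ub)
    s=np.linalg.lstsq(np.c_[d1,-d2],o2-o1,rcond=None)[0]
    a,b=o1+d1*s[0],o2+d2*s[1]
    return (a+b)/2,np.linalg.norm(a-b)
def crop(p,x0,y0,x1,y1,s,f):
    cv2.imwrite(f,cv2.resize(p["frame"][y0:y1,x0:x1,::-1],None,fx=s,fy=s,interpolation=cv2.INTER_CUBIC))
E
python3 - <<'E'
from h import *;import pickle
d=pickle.load(open("a.pkl","rb"));t=d["top"];s=d["side"]
crop(t,170,180,310,320,4,"pics/b_topbox.png");crop(t,355,160,445,310,4,"pics/b_topsup.png")
for n,uv,z in[("knob",(401,249),.06),("supcorners",(371,199),.06),("",(432,200),.06),("",(431,274),.06),("",(369,271),.06),("handle",(228,286),.15),
 ("box nl",(184,293),.104),("fl",(202,206),.104),("nr",(272,309),.104),("fr",(291,220),.104)]: print(n,plane(t,uv,z).round(4))
E
```

```text
knob [ 0.5345 -0.225   0.06  ]
supcorners [ 0.6748 -0.1496  0.06  ]
 [ 0.6684 -0.3172  0.06  ]
 [ 0.4646 -0.3028  0.06  ]
 [ 0.477  -0.1363  0.06  ]
handle [0.4364 0.2285 0.15  ]
box nl [0.4255 0.3502 0.104 ]
fl [0.6562 0.3045 0.104 ]
nr [0.3791 0.1215 0.104 ]
fr [0.6121 0.0683 0.104 ]
```

```bash
python3 - <<'E'
from h import *;import pickle
d=pickle.load(open("a.pkl","rb"));s=d["side"]
crop(s,200,140,360,270,5,"pics/b_sidebox.png");crop(s,300,250,460,370,5,"pics/b_sidesup.png")
E
```

```text
(no output)
```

View pics/b_topbox.png

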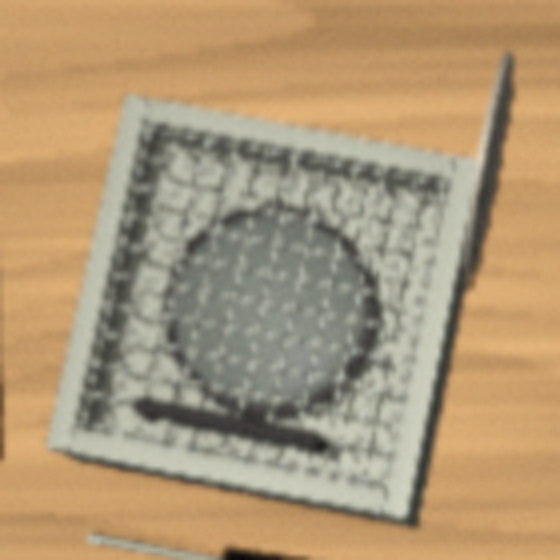

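View pics/b_topsup.png

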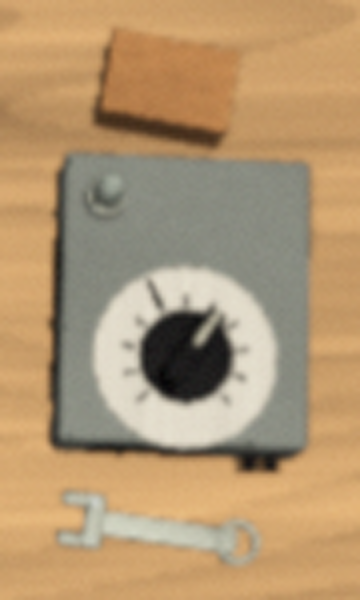

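View pics/b_sidebox.png

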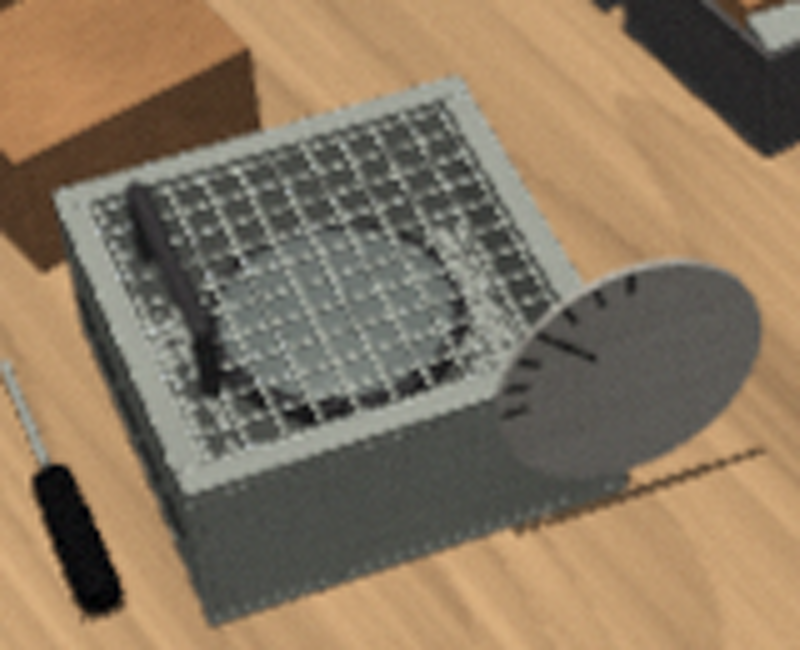

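View pics/b_sidesup.png

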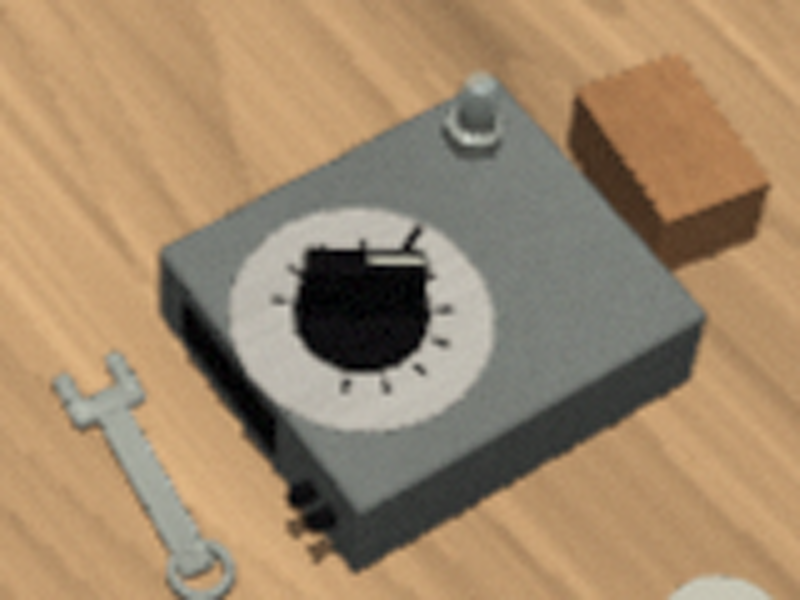

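```bash
python3 - <<'E'
from h import *;import pickle
from scipy.spatial.transform import Rotation as Ro
d=pickle.load(open("a.pkl","rb"));w=d["wrist"];t=d["top"]
Rt=Ro.from_euler("xyz",[-179.89,-.007,153.54],degrees=True).as_matrix();p=np.array([.26735,.53721,.40353])
R=np.array(w["R"]);c=-R.T@w["t"]
print("cam in tool",Rt.T@(c-p)); print("axes in tool\n",Rt.T@R.T)
print("grasp px",proj(w,p+Rt@[0,0,.163]))
def T(x,y): return (355+(x+.5)/4-.5,160+(y+.5)/4-.5)
# dial
f=t["frame"];hsv=cv2.cvtColor(f,cv2.COLOR_RGB2HSV)
m=((hsv[...,2]>180)&(hsv[...,1]<40)).astype(np.uint8);m[:,:375]=0;m[:,430:]=0;m[:220]=0;m[280:]=0
m=cv2.morphologyEx(m,cv2.MORPH_CLOSE,np.ones((3,3)))
cs,_=cv2.findContours(m,cv2.RETR_EXTERNAL,cv2.CHAIN_APPROX_NONE);k=max(cs,key=cv2.contourArea)
P=np.array([plane(t,tuple(map(float,q[0])),.06) for q in k]);el=cv2.fitEllipse((P[:,:2]*1000).astype(np.float32));print("dial",el)
C=np.array(el[0])/1000
lm=plane(t,T(150,278),.06); print("long",lm,np.linalg.norm(lm[:2]-C),np.degrees(np.arctan2(*(lm[:2]-C)[::-1])))
pt=plane(t,T(215,307),.107); print("pointer tip",pt,np.linalg.norm(pt[:2]-C),np.degrees(np.arctan2(*(pt[:2]-C)[::-1])))
E
```

```text
cam in tool [0.06494425 0.00146879 0.02069679]
axes in tool
 [[ 8.12881874e-04 -9.70405737e-01 -2.41478868e-01]
 [ 9.99998847e-01  4.79131834e-04  1.44082444e-03]
 [-1.28248409e-03 -2.41479761e-01  9.70405008e-01]]
grasp px [[315.62431041 304.44926154]]
dial ((535.302490234375, -224.7713165283203), (120.22364044189453, 122.24666595458984), 175.69886779785156)
long [ 0.58962414 -0.2035311   0.06      ] 0.05832656436966043 21.35590767134944
pointer tip [ 0.56009885 -0.23927658  0.107     ] 0.028727372152300815 -30.32659215891211
```

Dial radius, mark radius (58.3 vs 59 mm) and pointer radius (28.7 vs 28 mm) all agree with the description. I'll hover over the knob and refine with the wrist camera.

```bash
python3 - <<'E'
from h import *;import pickle
from station import r
print(r.inverse_kinematics([.5353,-.2248,.34],[180,0,-30.3]))
r.reach([.5353,-.2248,.34],[180,0,-30.3])
p=r.snapshot("wrist");pickle.dump(p,open("c.pkl","wb"));cv2.imwrite("pics/c.png",p["frame"][:,:,::-1])
s=r.sense();print(s["clock"],s["joints"],s["tcp_pos"],s["orientation"])
E
```

```text
[-2.61372838e+01  2.02753359e+00  8.03764255e+01 -2.54444375e-14
  9.75960409e+01  9.41627162e+01]
3.05 [-2.60669443e+01  2.02660498e+00  8.03683118e+01  7.91913592e-03
  9.75974373e+01  9.41546842e+01] [ 0.53560343 -0.22413077  0.34008961] [-1.79991617e+02 -7.05727866e-03 -3.02205815e+01]
```

View pics/c.png

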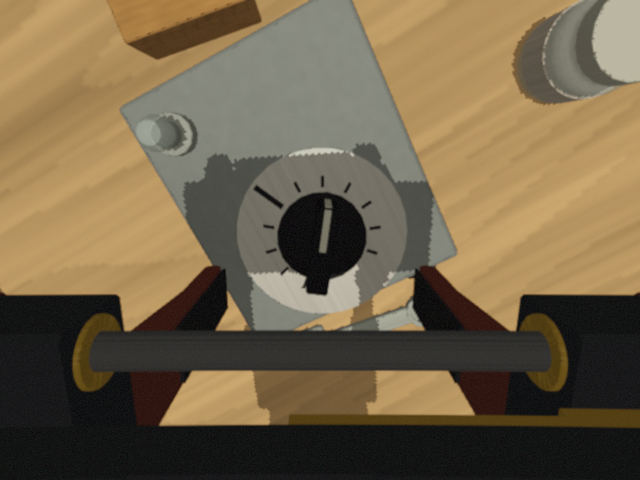

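The wrist view shows the whole scale: the long mark runs from (283,206) to (256,187), the white pointer line from about (323,252) to (329,200), and the disc centre is near (321,233).

```bash
python3 - <<'E'
from h import *;import pickle
p=pickle.load(open("c.pkl","rb"));crop(p,220,140,430,310,3.8,"pics/c2.png")
f=p["frame"].astype(int);g=f.sum(2)
# white line: bright inside disc
m=np.zeros(g.shape,np.uint8);cv2.circle(m,(321,233),38,1,-1)
wl=((g>200)&(m>0)).astype(np.uint8);n,l,st,c=cv2.connectedComponentsWithStats(wl);i=1+st[1:,4].argmax();print(st[i],c[i])
ys,xs=np.where(l==i);Q=np.array([plane(p,(float(x),float(y)),.107)[:2] for x,y in zip(xs,ys)])
mu=Q.mean(0);u=np.linalg.svd(Q-mu)[2][0];u*=np.sign(u[0]);pr=(Q-mu)@u
print("line",mu,np.degrees(np.arctan2(u[1],u[0])),"ends",mu+u*pr.min(),mu+u*pr.max())
# ticks: dark in annulus
m=np.zeros(g.shape,np.uint8)
C=np.array([.5353,-.2248])
for a,v in((.0600,1),(.036,0)):
    th=np.linspace(0,2*np.pi,90);X=np.c_[C[0]+a*np.cos(th),C[1]+a*np.sin(th),0*th+.06]
    cv2.fillPoly(m,[proj(p,X).round().astype(int)],v)
dk=((g<200)&(m>0)).astype(np.uint8);n,l,st,c=cv2.connectedComponentsWithStats(dk)
for i in range(1,n):
    if st[i,4]<6:continue
    ys,xs=np.where(l==i);Q=np.array([plane(p,(float(x),float(y)),.06)[:2] for x,y in zip(xs,ys)])
    mu=Q.mean(0);u=np.linalg.svd(Q-mu)[2][0];e=mu-C
    if u@e<0:u=-u
    rr=np.linalg.norm(Q-C,axis=1)
    print(st[i,4],c[i].round(1),"r",rr.min().round(4),rr.max().round(4),"pos ang",np.degrees(np.arctan2(e[1],e[0])).round(1),"dir",np.degrees(np.arctan2(u[1],u[0])).round(1),mu.round(4))
E
```

```text
[319 209  13  44 319] [325.0031348  230.69592476]
line [ 0.54910477 -0.23360114] -37.7793381360912 ends [ 0.5385024  -0.22538322] [ 0.55944062 -0.24161247]
32 [322.  181.2] r 0.0378 0.0447 pos ang -28.9 dir -31.1 [ 0.5713 -0.2447]
29 [296.8 186.9] r 0.038 0.0452 pos ang -3.5 dir -2.4 [ 0.5768 -0.2273]
28 [347.1 187.5] r 0.0369 0.0441 pos ang -54.7 dir -57.4 [ 0.5586 -0.2577]
166 [268.5 196.9] r 0.0377 0.0602 pos ang 22.1 dir 23.5 [ 0.5808 -0.2063]
26 [366.3 204. ] r 0.0363 0.0429 pos ang -81.1 dir -84.6 [ 0.5415 -0.2639]
26 [268.6 226.4] r 0.0371 0.0439 pos ang 47.6 dir 49.9 [ 0.5626 -0.1949]
21 [376.2 227.1] r 0.0363 0.0419 pos ang -108.2 dir -116.9 [ 0.523  -0.2621]
24 [270.1 250.6] r 0.0371 0.0434 pos ang 73.7 dir 76.6 [ 0.5466 -0.1862]
16 [373.5 252. ] r 0.0366 0.0406 pos ang -136.2 dir -130.5 [ 0.5074 -0.2515]
14 [283.2 270.9] r 0.0366 0.0415 pos ang 100.3 dir 103.2 [ 0.5283 -0.1863]
209 [315.8 288.2] r 0.036 0.0439 pos ang 141.9 dir -132.9 [ 0.5042 -0.2003]
```

View pics/c2.png

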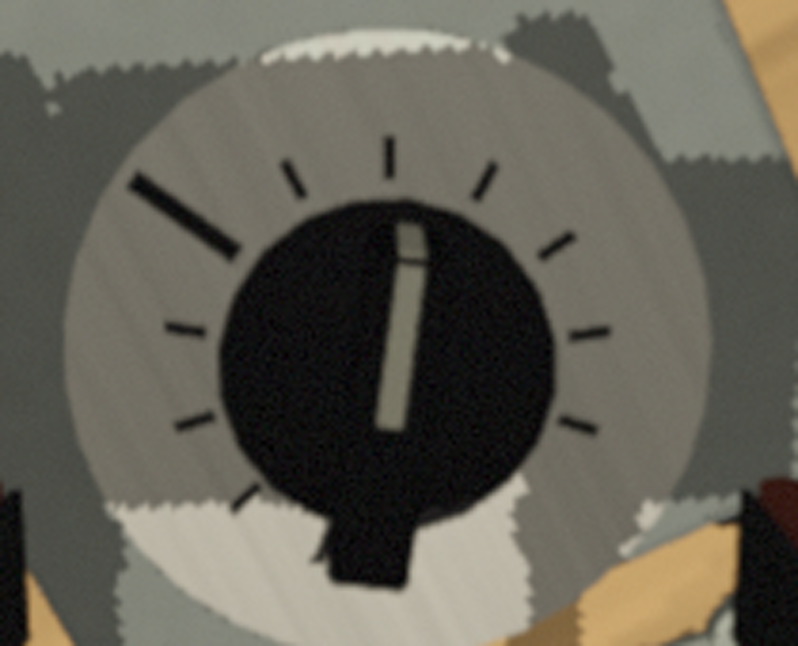

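```bash
python3 - <<'E'
import numpy as np
from scipy.optimize import least_squares
pts={5:(.5713,-.2447),4:None,}
# index offset from long mark (clockwise +)
T={2:(.5713,-.2447),1:(.5768,-.2273),3:(.5586,-.2577),4:(.5415,-.2639),-1:(.5626,-.1949),5:(.5230,-.2621),-2:(.5466,-.1862)}
k=np.array(list(T));X=np.array(list(T.values()))
def f(q):
    a=q[3]-k*np.radians(27);return (np.c_[q[0]+q[2]*np.cos(a),q[1]+q[2]*np.sin(a)]-X).ravel()
s=least_squares(f,[.535,-.225,.041,.4],x_scale=[.01,.01,.01,.1]);print(s.x,np.degrees(s.x[3]),np.abs(s.fun).max())
C=s.x[:2];L=np.array([.5808,-.2063])-C;print(np.linalg.norm(L),np.degrees(np.arctan2(L[1],L[0])))
mu=np.array([.5491,-.2336]);a=np.radians(-37.78);u=np.array([np.cos(a),np.sin(a)]);print("offset of line from C",u[0]*(C-mu)[1]-u[1]*(C-mu)[0], "ang from C",np.degrees(np.arctan2(*(mu-C)[::-1])))
E
```

```text
[ 0.53762496 -0.22487383  0.03931595  0.40865034] 23.413939627457538 0.0006675982444702133
0.04700076050819547 23.277298823298942
offset of line from C -0.00013307819665901374 ang from C -37.251080723539616
```

```bash
python3 - <<'E'
from h import *;import pickle
from station import r
def st(n):
    s=r.sense();print(n,round(s["clock"],2),s["joints"].round(2),s["tcp_pos"].round(4),s["orientation"].round(2),s["contact_force"].round(1),s["torque"].round(2),round(s["opening"],4))
r.reach([.5368,-.2249,.30],[180,0,-37.5]);st("up")
r.servo_line([.5368,-.2249,.257],speed=.08);st("down")
r.grab(20);st("grip")
j=np.array(r.sense()["joints"])
j[5]-=61.0-0.0
r.move_joints(j);r.wait(.2);st("turned")
p=r.snapshot("wrist");pickle.dump(p,open("d.pkl","wb"));crop(p,0,0,640,480,1,"pics/d.png")
p=r.snapshot("top");pickle.dump(p,open("dt.pkl","wb"));crop(p,355,160,445,310,4,"pics/dt.png")
E
```

```text
up 3.33 [-26.04   2.78  83.85   0.    93.65 101.25] [ 0.5365 -0.2243  0.2981] [179.95   0.27 -37.29] [-0.5  0.6  0.8] [ 0.07  0.08 -0.05] 0.088
down 4.02 [-26.08   3.69  87.11   0.    89.21 101.41] [ 0.5368 -0.2249  0.257 ] [ 1.80e+02  1.00e-02 -3.75e+01] [ 0.4 -0.5  0.5] [ 0.07  0.11 -0.01] 0.0877
grip 5.14 [-2.6120e+01  3.6800e+00  8.7120e+01 -1.0000e-01  8.9230e+01  1.0142e+02] [ 0.5364 -0.2255  0.257 ] [ 1.799e+02  1.000e-02 -3.754e+01] [-3.1 -4.1 -0. ] [-0.58  0.67  0.05] 0.0137
turned 6.34 [-26.14   3.68  87.12  -0.14  89.21  40.5 ] [ 0.5364 -0.2258  0.257 ] [1.7991e+02 1.1000e-01 2.3360e+01] [-2.6 -5.4  0.6] [-0.85  0.43  0.04] 0.0139
```

View pics/d.png

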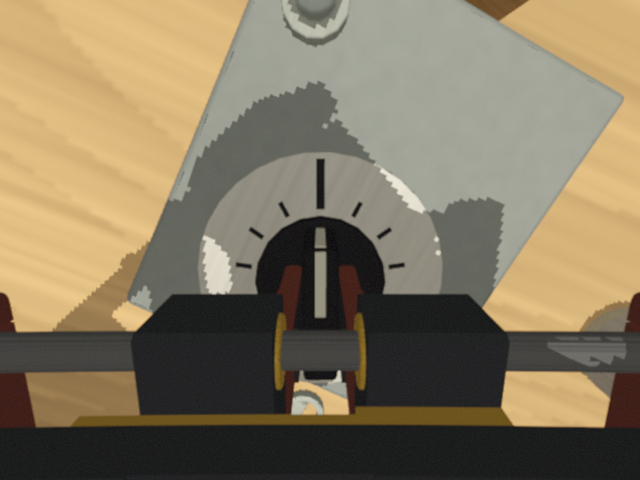

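The wrist view shows the long mark at (320,160–208) straight ahead of the pointer line at (320,228–317). I'll measure this, release and look again.

```bash
cat >> h.py <<'E'
def comp(p,mask,z):
    n,l,st,c=cv2.connectedComponentsWithStats(mask.astype(np.uint8));i=1+st[1:,4].argmax()
    ys,xs=np.where(l==i);Q=np.array([plane(p,(float(x),float(y)),z)[:2] for x,y in zip(xs,ys)])
    mu=Q.mean(0);u=np.linalg.svd(Q-mu)[2][0];u*=np.sign(u[0]);a=(Q-mu)@u
    return mu.round(4),round(float(np.degrees(np.arctan2(u[1],u[0]))),2),round(float(np.ptp(a)),4),st[i]
E
python3 - <<'E'
from h import *;import pickle
from station import r
def meas(p,roiM,roiL):
    g=p["frame"].astype(int).sum(2)
    m=np.zeros(g.shape,bool);x0,y0,x1,y1=roiM;m[y0:y1,x0:x1]=1;print("mark",comp(p,m&(g<150),.06))
    m=np.zeros(g.shape,bool);x0,y0,x1,y1=roiL;m[y0:y1,x0:x1]=1;print("line",comp(p,m&(g>250),.107))
meas(pickle.load(open("d.pkl","rb")),(305,150,335,212),(312,250,329,300))
r.let_go();s=r.sense();print(s["clock"],s["tcp_pos"],s["contact_force"].round(1))
r.servo_line([.5364,-.2253,.34],speed=.15)
p=r.snapshot("wrist");pickle.dump(p,open("e.pkl","wb"));crop(p,220,120,430,310,3.8,"pics/e.png")
print(r.sense()["clock"])
E
```

```text
mark (array([ 0.5811, -0.2063]), 23.42, 0.0223, array([317, 160,   7,  48, 336], dtype=int32))
line (array([ 0.5543, -0.2179]), 23.29, 0.019, array([315, 251,  11,  49, 533], dtype=int32))
7.6417 [ 0.53643656 -0.22547259  0.25698551] [-0.1  0.4  0.4]
8.3917
```

View pics/e.png

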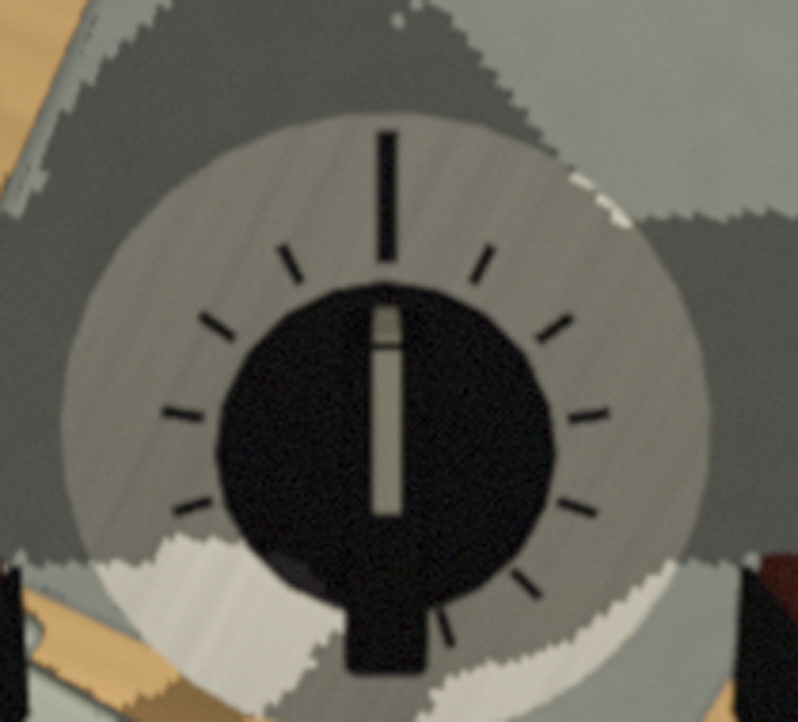

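The knob is set: mark 23.4°, pointer line 23.3°, collinear in the new picture too (both at column 387). Now for the guard: hover over the handle and measure.

```bash
python3 - <<'E'
from h import *;import pickle
from station import r
from scipy.spatial.transform import Rotation as Ro
h=np.array([.4364,.2285]);
r.reach([.4364,.2285,.40],[180,0,78.5])
s=r.sense();print(s["clock"],s["joints"].round(1))
p=r.snapshot("wrist");pickle.dump(p,open("f.pkl","wb"));crop(p,0,0,640,480,1,"pics/f.png")
for n in("side","top"):
    q=r.snapshot(n);pickle.dump(q,open(f"f_{n}.pkl","wb"))
E
```

```text
10.1 [ 23.6 -11.4  87.   -0.  104.4  35.2]
```

View pics/f.png

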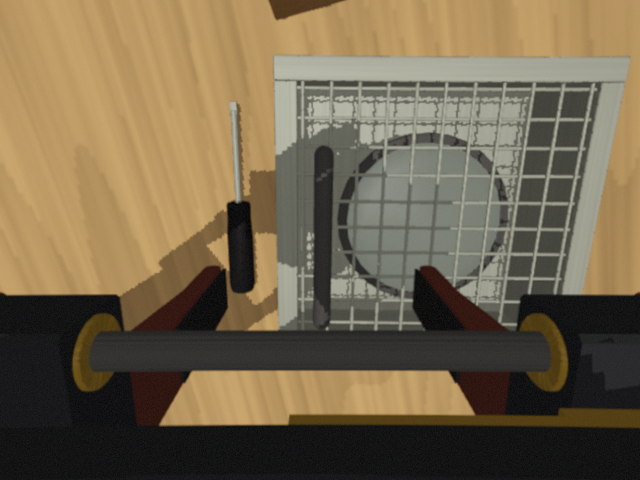

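The handle bar runs at column 323 from row 146 to row 328. The guard's left edge runs along row 58 from (275,58) to (629,58).

```bash
python3 - <<'E'
from h import *;import pickle
p=pickle.load(open("f.pkl","rb"));t=pickle.load(open("f_top.pkl","rb"))
g=p["frame"].astype(int).max(2);m=np.zeros(g.shape,bool);m[140:332,308:337]=1
n,l,st,c=cv2.connectedComponentsWithStats((m&(g<75)).astype(np.uint8));i=1+st[1:,4].argmax();print(st[i])
ys,xs=np.where(l==i)
for y in(160,200,240,280,310,322): print(y,xs[ys==y].min(),xs[ys==y].max())
a,b=plane(p,(323.5,147),.154),plane(p,(322,326),.150);print("bar ends",a,b,np.linalg.norm(a-b),"mid",(a+b)/2)
print("bar",comp(p,(l==i),.151))
for uv in[(275,57),(629,57)]: print("corner",plane(p,uv,.108))
E
```

```text
[ 308  145   29  187 3307]
160 314 333
200 314 332
240 314 331
280 313 329
310 312 331
322 313 328
bar ends [0.45318705 0.29152057 0.154     ] [0.42870505 0.17506635 0.15      ] 0.11906700828972211 mid [0.44094605 0.23329346 0.152     ]
bar (array([0.4413, 0.2362]), 77.76, 0.1235, array([ 308,  145,   29,  187, 3307], dtype=int32))
corner [0.43309739 0.35535965 0.108     ]
corner [0.664034   0.30641219 0.108     ]
```

```bash
python3 - <<'E'
from h import *;import pickle
d=pickle.load(open("a.pkl","rb"));t=d["top"];s=d["side"]
T=lambda x,y:(170+(x+.5)/4-.5,180+(y+.5)/4-.5)
S=lambda x,y:(200+(x+.5)/5-.5,140+(y+.5)/5-.5)
print("bar left end",tri(t,T(140,407),s,S(140,188)));print("bar right end",tri(t,T(325,445),s,S(210,345)))
print("FL",tri(t,T(50,445),s,S(57,190)),"RL",tri(t,T(130,95),s,S(460,78)),"FR",tri(t,T(414,520),s,S(187,490)))
E
```

```text
bar left end (array([0.4510527 , 0.28675399, 0.15233274]), np.float64(0.003940323396331949))
bar right end (array([0.42497966, 0.17038462, 0.14718706]), np.float64(0.004020689541516081))
FL (array([0.43127415, 0.35315529, 0.11159644]), np.float64(0.0019542441257829946)) RL (array([0.66311232, 0.30344871, 0.10727263]), np.float64(0.0011830856725204382)) FR (array([0.37768144, 0.11725956, 0.11762061]), np.float64(0.002365739843493386))
```

Measurements agree: the wrist puts the handle at about (0.440, 0.231), box yaw −12°, and the hinge found two ways falls within 2 mm. Next: grasp and lift in an arc, keeping the tool vertical so the bar turns in the fingers.

```bash
python3 - <<'E'
from h import *;import pickle
from station import r
def st(n):
    s=r.sense();print(n,round(s["clock"],2),s["tcp_pos"].round(4),s["orientation"].round(2),s["contact_force"].round(1),s["torque"].round(2),round(s["opening"],4));return s
print(r.inverse_kinematics([.53,.21,.4433],[180,0,78]))
r.servo_line([.4403,.231,.34],rotation=[180,0,78],speed=.15)
r.servo_line([.4403,.231,.313],speed=.08);st("down")
r.grab(30);r.wait(.2);s=st("grip")
P0=np.array(s["tcp_pos"]);pickle.dump(P0,open("P0.pkl","wb"))
x=np.array([np.cos(np.radians(-12)),np.sin(np.radians(-12)),0]);z=np.array([0,0,1.])
for a in(3,8,14,20):
    c,sn=np.cos(np.radians(a)),np.sin(np.radians(a))
    dx=-.205*c+.05*sn+.205;dz=.205*sn+.05*c-.05
    r.servo_line(P0+x*dx+z*dz,speed=.08);st(a)
for n in("side","wrist"):
    q=r.snapshot(n);pickle.dump(q,open(f"g_{n}.pkl","wb"))
    if n=="side":crop(q,200,120,360,270,4.9,"pics/g_side.png")
    else:crop(q,0,0,640,480,1,"pics/g_wrist.png")
E
```

```text
[ 1.81956328e+01  1.23586292e+00  7.07128676e+01 -2.54444375e-14
  1.08051269e+02  3.01956328e+01]
down 11.28 [0.4402 0.231  0.3124] [-1.7995e+02  4.0000e-02  7.8000e+01] [0.2 0.6 0.2] [-0.05  0.08 -0.02] 0.088
grip 12.65 [0.4397 0.2312 0.3129] [-1.7986e+02  2.0000e-02  7.8030e+01] [-5.1  0.5  2.5] [ 0.    0.97 -0.05] 0.0112
3 12.93 [0.4423 0.2306 0.3238] [-1.7992e+02  2.0000e-02  7.8010e+01] [-4.8  0.7 -1.4] [0.1  1.01 0.03] 0.0115
8 13.32 [0.4481 0.2294 0.341 ] [-1.7989e+02  3.0000e-02  7.8010e+01] [-6.7 -0.5 -2.6] [ 0.07  1.23 -0.06] 0.0118
14 13.74 [0.4569 0.2275 0.3613] [-1.7986e+02  3.0000e-02  7.8020e+01] [-7.3  0.4 -0.7] [ 0.07  1.52 -0.02] 0.0112
20 14.17 [0.4678 0.2251 0.3807] [-1.7985e+02  3.0000e-02  7.8030e+01] [-9.9  0.4  2.5] [ 0.    1.91 -0.05] 0.0111
```

View pics/g_side.png

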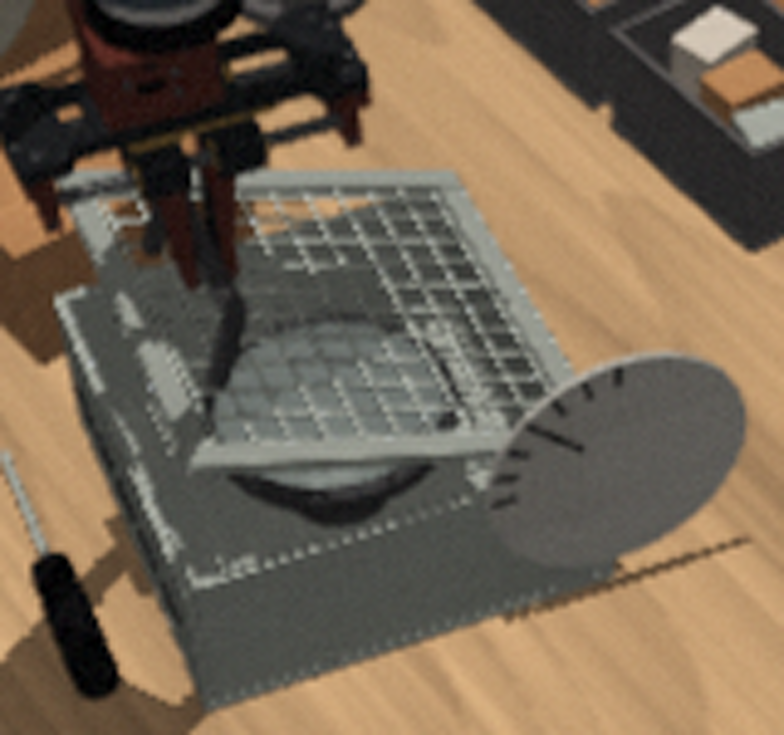

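View pics/g_wrist.png

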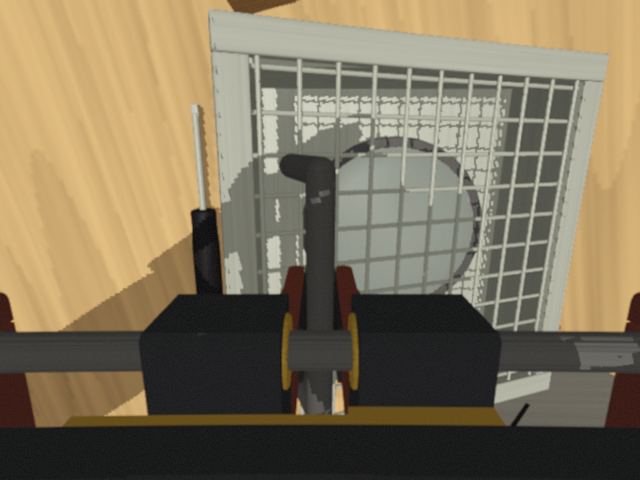

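The guard is rising with the bar held; the edge sits near the 15–20° ticks. The sideways push is mild (10 N), so I'll continue to 45° with a 1 mm easing.

```bash
python3 - <<'E'
from h import *;import pickle
from station import r
def st(n):
    s=r.sense();print(n,round(s["clock"],2),s["tcp_pos"].round(4),s["contact_force"].round(1),s["torque"].round(2),round(s["opening"],4));return s
P0=pickle.load(open("P0.pkl","rb"))
x=np.array([np.cos(np.radians(-12)),np.sin(np.radians(-12)),0]);z=np.array([0,0,1.])
for a in(26,32,38,42,45):
    c,sn=np.cos(np.radians(a)),np.sin(np.radians(a))
    dx=-.205*c+.05*sn+.205-.001;dz=.205*sn+.05*c-.05
    r.servo_line(P0+x*dx+z*dz,speed=.08);s=st(a)
    if np.linalg.norm(s["contact_force"])>25: break
r.wait(.2);st("end")
for n in("side","wrist","top"):
    q=r.snapshot(n);pickle.dump(q,open(f"i_{n}.pkl","wb"))
    if n=="side":crop(q,200,90,360,270,3.3,"pics/i_side.png");crop(q,270,170,360,240,8,"pics/i_plate.png")
    else:crop(q,0,0,640,480,1,f"pics/i_{n}.png")
E
```

```text
26 14.68 [0.48   0.2224 0.3986] [-7.4 -0.6  1.5] [-0.1   1.7  -0.07] 0.0113
32 15.11 [0.4944 0.2193 0.4156] [-10.1   0.4   5. ] [-0.17  1.87 -0.01] 0.0113
38 15.53 [0.5105 0.2157 0.431 ] [-11.   -1.3   8.1] [-0.24  2.04 -0.03] 0.0114
42 15.87 [0.522  0.2132 0.4403] [-10.6  -0.2   9.4] [-0.25  2.03 -0.04] 0.0111
45 16.16 [0.531  0.2112 0.4464] [-10.9  -1.    8.3] [-0.26  2.   -0.06] 0.0111
end 16.36 [0.5308 0.2113 0.4463] [-10.4  -1.3   9.3] [-0.26  1.98 -0.05] 0.0112
```

View pics/i_side.png

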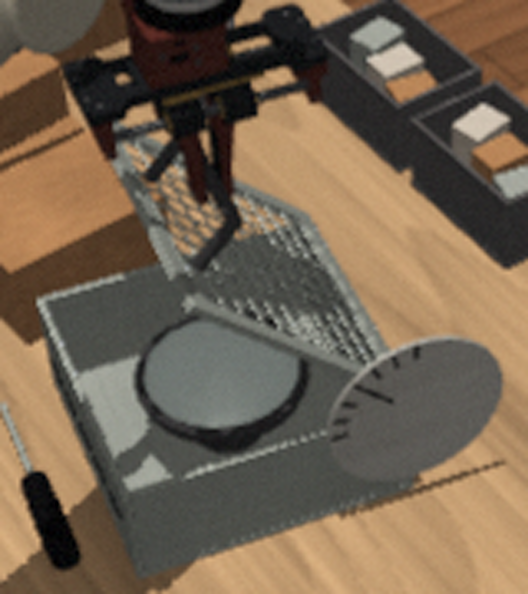

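View pics/i_plate.png

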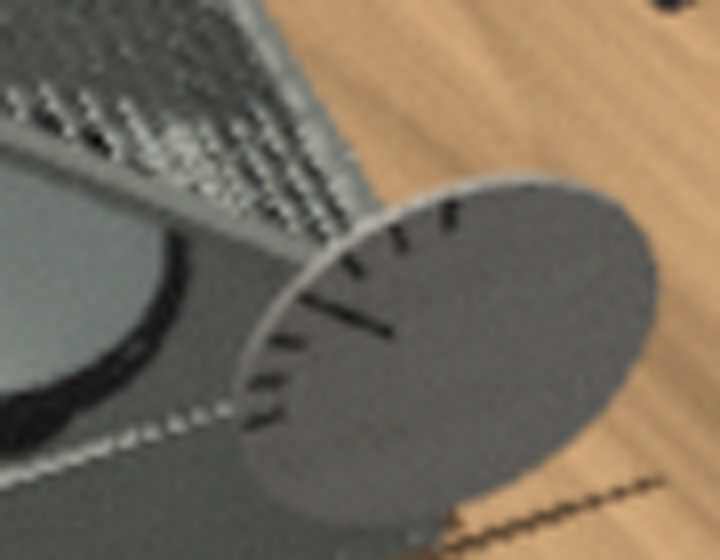

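View pics/i_wrist.png

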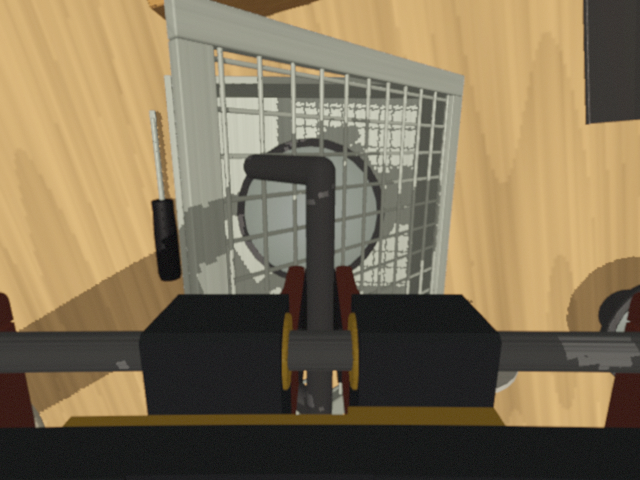

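The guard stands near 45°: in the plate crop its right edge, from (0,130) to (310,255), looks nearly parallel to the long tick (305,297)–(393,335). I'll quantify this with rays cast onto the guard's right-side plane and the plate plane, and with the TCP arc.

```bash
python3 - <<'E'
from h import *;import pickle
from scipy.optimize import least_squares
s=pickle.load(open("i_side.pkl","rb"))
S=lambda x,y:(270+(x+.5)/8-.5,170+(y+.5)/8-.5)
S2=lambda x,y:(200+(x+.5)/3.3-.5,90+(y+.5)/3.3-.5)
ya=np.radians(-12);X=np.array([np.cos(ya),np.sin(ya),0]);Y=np.array([-np.sin(ya),np.cos(ya),0]);H=np.array([.640,.1885,.10])
def onp(p,uv,y):
    o,d=ray(p,uv);q=o+d*(((H+Y*y-o)@Y)/(d@Y))-H;return np.array([-(q@X),q[2]])
print("cam",-np.array(s["R"]).T@s["t"])
for y in(-.120,-.125,-.128):
    t=[onp(s,S(305,297),y),onp(s,S(393,335),y)];v=t[0]-t[1]
    print("tick y",y,t,np.linalg.norm(v),"ang",np.degrees(np.arctan2(v[1],v[0])), "outer",np.degrees(np.arctan2(t[0][1],t[0][0])),"r",np.linalg.norm(t[0]))
for nm,(a,b) in{"0deg":(S(245,425),S(283,408)),"90":(S(450,235),S(450,203))}.items(): print(nm,[(onp(s,q,-.125),) for q in(a,b)])
# right edge of frame
crop(s,240,170,330,230,8,"pics/i_edge.png")
# TCP arc
P=np.array([[.4397,.2312,.3129],[.4423,.2306,.3238],[.4481,.2294,.3410],[.4569,.2275,.3613],[.4678,.2251,.3807],[.48,.2224,.3986],[.4944,.2193,.4156],[.5105,.2157,.431],[.522,.2132,.4403],[.5308,.2113,.4463]])
q=np.c_[(P-P[0])@X,P[:,2]-P[0,2]]
f=lambda c:np.hypot(q[:,0]-c[0],q[:,1]-c[1])-c[2]
r_=least_squares(f,[.205,-.05,.211]);print(r_.x,np.abs(r_.fun).max())
f2=lambda c:np.hypot(q[:,0]-c[0],q[:,1]-c[1])-.211
r2=least_squares(f2,[.205,-.05]);print(r2.x,np.abs(r2.fun).max())
for c in(r_.x,r2.x): print(np.degrees(np.arctan2(*(q[-1]-c[:2])[::-1])),np.degrees(np.arctan2(*(q[0]-c[:2])[::-1])))
E
```

```text
cam [ 0.01430053 -0.78803468  1.2156187 ]
tick y -0.12 [array([0.04806685, 0.04188723]), array([0.01831935, 0.01139642])] 0.04259815972170509 ang 45.70696303033203 outer 41.07009689059822 r 0.06375705283105337
tick y -0.125 [array([0.04993638, 0.04744896]), array([0.02034297, 0.01711609])] 0.042377509100396685 ang 45.706963030332346 outer 43.53686519666098 r 0.06888429396467115
tick y -0.128 [array([0.0510581, 0.050786 ]), array([0.02155714, 0.02054789])] 0.042245118727611324 ang 45.70696303033205 outer 44.84691885747989 r 0.07201491057965628
0deg [(array([ 0.07267308, -0.00241273]),), (array([ 0.0593407 , -0.00026174]),)]
90 [(array([-9.95614550e-05,  5.44306847e-02]),), (array([-0.00025172,  0.06870553]),)]
[ 0.21517651 -0.05100784  0.22120966] 0.00014727983297482816
[ 0.20651635 -0.04494278] 0.0004998521216934282
123.47253993447096 166.66412901976938
122.4205813067985 167.72253040289638
```

View pics/i_edge.png

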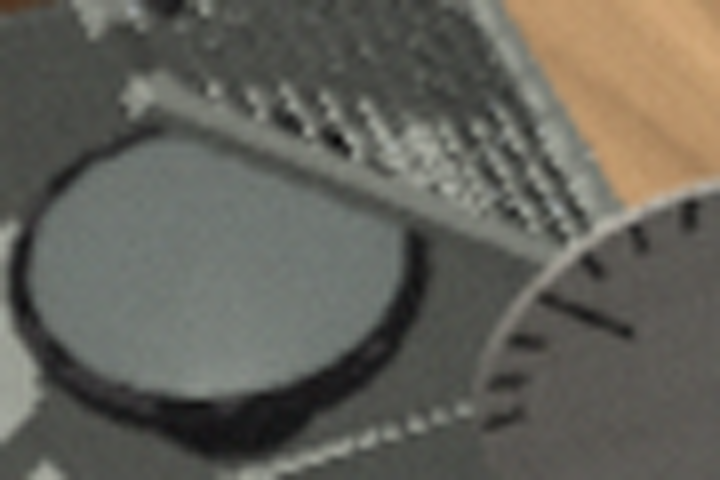

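```bash
python3 - <<'E'
from h import *;import pickle
s=pickle.load(open("i_side.pkl","rb"))
ya=np.radians(-12);X=np.array([np.cos(ya),np.sin(ya),0]);Y=np.array([-np.sin(ya),np.cos(ya),0]);H=np.array([.640,.1885,.10])
def onp(p,uv,y):
    o,d=ray(p,uv);q=o+d*(((H+Y*y-o)@Y)/(d@Y))-H;return np.array([-(q@X),q[2]])
g=cv2.cvtColor(s["frame"],cv2.COLOR_RGB2GRAY).astype(int)
for x in range(258,308,4):
    yc=int(170+ (112+(x-240-17)*8*.352)/8); print(x,yc-8,g[yc-8:yc+9,x])
E
```

```text
258 176 [ 64  65  66  95 129 148 140  95  72  62  44  73 105 114 113 109 114]
262 177 [ 74  73  79  98 118 120 120  97  80  81  92 112 112 116 113 112 113]
266 179 [ 84 120 144 105 120 122 111  81  82  91 103 113 112 114 114 116 115]
270 180 [ 85  89  70  77  99 121 120 109  74  80  97 113 112 114 114 116 118]
274 181 [ 82  91  66  55  76 111 125 118  92  78  86 110 112 113 118 114 114]
278 183 [ 90 114 125 150  98 123 124 111  82  76  93 112 113 117 116 114 116]
282 184 [122 110  87  21  47  90 123 127 106  79  78  97 116 116 116 114 112]
286 186 [105 101  97  91  76 113 125 118  87  79  87 106 111 115 113 114 113]
290 187 [134 126 142 154 139 132 122 120 112  76  79  78  73  74  70  74  69]
294 189 [149 128 146 134  89 112 123 122 105  77  72  68  75  73  67  72  75]
298 190 [122 143 110 119 147 149 128 126 120  92  75  74  76  77  80  79  78]
302 191 [139  74  83 102  68  89 104 123 123 108  76  76  77  77  81  81  79]
306 193 [ 64  61 103 133 124 137 109 122 119 103  80  90 112 125 106  90  85]
```

```bash
python3 - <<'E'
from h import *;import pickle
ya=np.radians(-12);X=np.array([np.cos(ya),np.sin(ya),0]);Y=np.array([-np.sin(ya),np.cos(ya),0]);H=np.array([.640,.1885,.10])
def onp(p,uv,y,X=X,Y=Y):
    o,d=ray(p,uv);q=o+d*(((H+Y*y-o)@Y)/(d@Y))-H;return np.array([-(q@X),q[2]])
s=pickle.load(open("i_side.pkl","rb"))
g=cv2.cvtColor(s["frame"],cv2.COLOR_RGB2GRAY).astype(float)
pts=[]
for x in range(262,308):
    yc=round(170+(112+(x-257)*8*.352)/8)
    c=g[yc-4:yc+6,x];k=[i for i in range(9) if c[i]>100>=c[i+1]]
    if k: k=k[-1] if False else min(k,key=lambda i:abs(i-4)); pts.append((x,yc-4+k+(c[k]-100)/(c[k]-c[k+1])))
pts=np.array(pts)
for _ in range(3):
    co=np.polyfit(*pts.T,1);e=np.abs(np.polyval(co,pts[:,0])-pts[:,1]);pts=pts[e<max(.5,1.5*np.median(e))]
print(len(pts),co,e.max())
for yy in (-11.5,-12,-12.5):
    a=np.radians(yy);X_=np.array([np.cos(a),np.sin(a),0]);Y_=np.array([-np.sin(a),np.cos(a),0])
    A,B=[onp(s,(u,np.polyval(co,u)),-.12,X_,Y_) for u in(264,304)]
    v=A-B;n=np.array([-v[1],v[0]])/np.linalg.norm(v)
    S=lambda x,y:(270+(x+.5)/8-.5,170+(y+.5)/8-.5)
    w=onp(s,S(305,297),-.128,X_,Y_)-onp(s,S(393,335),-.128,X_,Y_)
    print(yy,A,B,"edge ang",np.degrees(np.arctan2(v[1],v[0])),"offset above hinge",A@n,"tick ang",np.degrees(np.arctan2(w[1],w[0])))
E
```

```text
46 [ 0.41464983 75.132519  ] 0.2580041845706944
-11.5 [0.1556634  0.16315501] [0.0584367  0.06622757] edge ang 44.911686713920055 offset above hinge 0.005644842276776504 tick ang 45.88308955710856
-12 [0.15425301 0.16181728] [0.05720311 0.06567787] edge ang 44.729971478782346 offset above hinge 0.006401993545280164 tick ang 45.70696303033205
-12.5 [0.15285841 0.16049471] [0.05597837 0.06514156] edge ang 44.54491178307422 offset above hinge 0.007159404803511429 tick ang 45.527524689538474
```

```bash
python3 - <<'E'
from h import *;import pickle
ya=np.radians(-12);X=np.array([np.cos(ya),np.sin(ya),0]);Y=np.array([-np.sin(ya),np.cos(ya),0]);H=np.array([.640,.1885,.10])
def onp(p,uv,y):
    o,d=ray(p,uv);q=o+d*(((H+Y*y-o)@Y)/(d@Y))-H;return np.array([-(q@X),q[2]])
for f in("i_side.pkl","a.pkl"):
    s=pickle.load(open(f,"rb"));s=s.get("side",s)
    g=cv2.cvtColor(s["frame"],cv2.COLOR_RGB2GRAY).astype(float)
    # long tick: per column, dark centroid
    L=[]
    for x in range(310,319):
        yc=170+(297+(x-270-38)*8*.432)/8
        ys=np.arange(round(yc)-3,round(yc)+4);w=np.clip(82-g[ys,x],0,None)
        if w.sum()>15:L.append((x,(w*ys).sum()/w.sum()))
    L=np.array(L);co=np.polyfit(*L.T,1);print(f,L.round(1).tolist(),co)
    A,B=[onp(s,(u,np.polyval(co,u)),-.128) for u in(309,319)];v=A-B;print("tick",A,B,np.degrees(np.arctan2(v[1],v[0])))
E
```

```text
i_side.pkl [[310.0, 207.9], [311.0, 208.3], [312.0, 208.7], [313.0, 209.1], [314.0, 209.3], [315.0, 209.7], [316.0, 210.2], [317.0, 210.7], [318.0, 211.0]] [ 0.39425384 85.62646802]
tick [0.04762502 0.04653548] [0.02068783 0.02033493] 44.20577540641635
a.pkl [[310.0, 207.8], [311.0, 208.2], [312.0, 208.6], [313.0, 209.0], [314.0, 209.2], [315.0, 209.7], [316.0, 210.1], [317.0, 210.7], [318.0, 211.1]] [ 0.40435229 82.43095831]
tick [0.04761579 0.04680548] [0.02068978 0.02023884] 44.61507964629794
```

Subpixel tick gives 44.2–44.6°, guard edge 44.7°, TCP arc about 45°: the guard is at the long tick. One last look at the whole bench.

View pics/i_top.png

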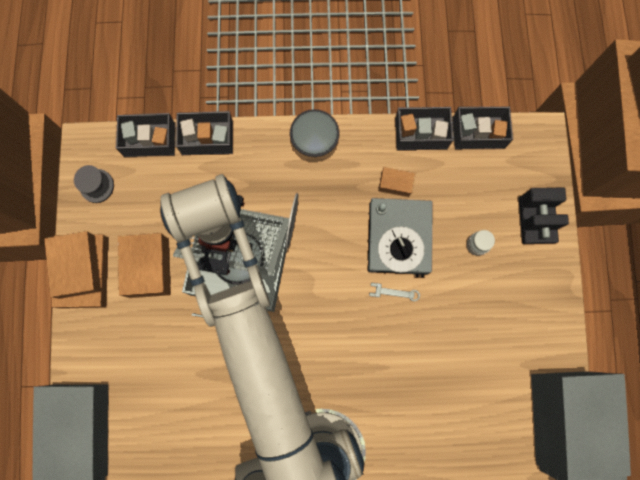

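The top view shows the knob pointer on the long mark at about (397,238), and the bulb, carton, spanner, jar and large carton where they were. Handing in.

```bash
python3 - <<'E'
from station import r
s=r.sense();print(s["clock"],s["tcp_pos"],s["contact_force"].round(1),s["opening"]);print(r.hand_in())
E
```

```text
16.5083 [0.53081591 0.21123466 0.44628811] [-9.  -1.   9.9] 0.011363322768302637
the job is handed in; nothing more can be done
None
```

I turned the knob back 61° to the long mark with the guard shut. I then lifted the guard by its bar to about 45° and handed the job in at 16.5 s, still holding it.

- **Knob:** after release, the pointer and the long mark were in line in the wrist picture. Measured just before release, the pointer stood at 23.3° and the mark at 23.4°.
- **Guard:** the right edge measured 44.7° in the side view. The long tick itself measured 44.2–44.6° by a subpixel fit, against 45.7° from an earlier rough pixel pick.
- **Guard angle from the arm's path:** the TCP displacement gave 44.9°, and a fit with the known radius gave 45.3°. A fit with free radius disagreed at 43.2°, but it came out with a 221 mm radius instead of 211 mm, so I gave it little weight.
- **Forces:** the arm felt a steady 13 N or so while holding, mostly along the line from the hinge to the handle. The bar stayed in the fingers at an opening of 11 mm.
- **Bystanders:** the bulb, both cartons, spanner and jar looked unmoved in the last top view. The arm hid most of the screwdriver there, but it lay clear of the arm in the last side and wrist views.

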